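# Unbolt the stock cage and hold its gate ajar

## Robot

A 6-joint arm with a two-finger parallel gripper is mounted at the origin on a cart in front of the work surface, level with it; the furniture and walls round the work are solid. World frame = base frame: x ahead of the robot, y to its left, z up, the work surface at z = 0. Lengths are in m, angles in rad, forces in N, time in s.
With the tool pointing down it reaches from about 0.35 to 0.975 m from the base axis. Payload 4.9 kg.
Tool frame: the origin (TCP) lies on the mounting face of the last link; the fingertips stand 173 mm ahead of it and the grasp point (between the pads) lies ctrl.pinch_z ahead of it (ctrl.pinch_z is the distance from the TCP to the grasp point, in m); z points along the fingers, y is the line along which they close (so a half turn about z gives the same grasp; the last joint's range is limited). The gripper opens to 85 mm and grips with 20 to 120 N. Pads are 22 mm wide; open, the fingers measure 114 mm over their backs; the gripper's body (76 mm by 85 mm) begins 54 mm behind the grasp point. The pads swing forward as they close: fully open they stand 13 mm farther back than shut.
Start: joints at [1.112, 0.053, 1.613, -0, 1.476, -0.119], TCP at [0.208, 0.589, 0.405] pointing down, gripper open.
Joint ranges: [-3.01, 3.01], [-1.01, 2.22], [0.06, 2.58], [-1.02, 4.17], [0.09, 2.62], [-3.14, 3.14]. Speed limits (rad/s): [2.57, 2.57, 3.14, 3.14, 3.14, 3.14].

## Interface

Orientations are given as a rotation vector (axis times angle).
In Python, from station import telemetry, eyes, ctrl gives the robot as it stands.
- The arm moves only by the tool apply_moves, never from a script. Its argument "plan" is a list of rows, each a list of 5 numbers: the finger opening in m, from 0 to 0.0854, then the shift along the tool's x, y, z in m, then the turn about the tool's z in rad. In form: [[jaw, x, y, z, roll], ...]. A call has 1 to 12 rows; each row is the pose to reach, as a shift and turn from the pose commanded when the call began, along the tool's axes at that moment; what a row does not reach only later rows make up. A row lasts 1/12 s, in which the tool goes at most 41.7 mm and 7.16 degrees, less where a joint would pass 70% of its speed; a pose out of reach is approached as far as the arm can. A call with a gripper value outside its range is refused whole. The fingers move at their own pace and stop on an object; "newtons" is the grip in N (left out, the last holds). Time passes only in rows, so rows that repeat a pose let the fingers close. It gives the time, the measured TCP pose, the force, the opening and the grip force at its end, in the units of the state.
- telemetry.get_obs(): the state, without advancing time (a new reading comes with each control period).
- eyes.get_image(name): name is "side" or "top"; returns a dict with "img" (480x640x3 uint8, blue, green, red), "range_z" (480x640 float32, m along the optical axis (not along the pixel's ray), 0 where there is no reading), "K" (3x3 intrinsics, pixels), "dist_coeffs" ([k1, k2, p1, p2, k3] as OpenCV has them; the pictures are not rectified), "pose" (4x4, takes a point from camera to world coordinates). Camera axes: x right, y down, z forward; pixel columns grow to the right and rows downward; lengths in m; the calibration is good to about 2 mm. A picture is of the moment at which its call begins.
- ctrl.finish_job(): hands the job in; it is judged then, once.
Trained networks look in a picture, given as the dict that the camera call returned (one of the last four; its "shot" number tells which), for a name from the list of things; names that differ only in an ending like _2 or _b are one class to them, and where a whole thing is asked for, a point or a joint stands for the part that bears it (a point fixed in the world has none). Each returns a list of dicts, best first, with "confidence" (0 to 1); they miss things now and then, are a little off and sometimes report something else, mostly with a low value. They report only what shows in the picture. A call takes as long as a camera call.
- eyes.search_frame(thing, picture): "box" ([left, top, right, bottom] in pixels, round what is visible of it).
- eyes.outline_of(thing, picture): "region" (480x640 bool, what is visible of it) and "box" ([left, top, right, bottom] in pixels, round what is visible of it).
- eyes.tip_of(thing, picture): "point" ([column, row] in pixels: a listed point, or the origin of a listed thing).
The state is a dict: "t": time; "q": joint angles; "dq": joint speeds; "effort": joint torques, N m; "tool_pos": TCP position; "tool_rot": TCP orientation; "contact_force": force on the tool from outside, world axes, zero at the start; "wrist_torque": the same for the moment, N m; "opening": finger opening in m; "grip_force": force on a finger pad.
Only numpy, scipy, OpenCV 4.12 (cv2) and the standard library are available. Lean on these libraries where they do the work, as an engineer would, in place of code of your own. Each camera call takes 0.05 s, during which the arm holds its last target. There are 200 camera calls.

## Task

First turn the knurled brass lock collar on top of the stock cage's hinge post clockwise until its red rib points at the red locked mark, and leave it there, so that the gate cannot come off its hinge. Then take the black knob of the gate's barrel bolt, lift the bolt so that its drooping nose comes over the bent-up lip of the keeper while you draw it fully back (do not wrench it through the lip), and pull the sprung gate ajar, to a gap of about 8 cm at the latch end. Finish with the knob still in the gripper, holding the gate ajar against its spring, and leave the nippers, saw and charcoal block where they lie.

Things in the scene. Friction and masses are not known exactly. Their poses are not given: they have to be found in the camera images.
- cage: green barred stock cage screwed to the bench, about 200 x 330 mm, up to 205 mm tall with its fittings, open on top. Origin on the bench under the middle of its gate; its x axis points into the cage (square to the closed gate, away from the robot), y along the closed gate from the latch post (right) to the hinge post (left), z up. Hinge post at y = +140 mm, latch post at y = -114 mm, both at x = 0. It never moves.
- collar_grip (a point): grasp point of the knurled brass lock collar: on the hinge axis, 22 mm above the collar's lower face. The collar is a round drum 48 mm in diameter and 34 mm tall, standing on a grey disc (76 mm across) on the hinge post. Nothing stands within 60 mm of it at that height. It does not move up or down.
- collar (a joint): angle of the lock collar (rad): grows as the collar turns clockwise seen from above, from 0 to a stop at 1.5; starts between 0 and 0.45. At 1.2 its red rib points at the red locked mark on the disc, which lies on the robot's side of the hinge post (cage -x). Stiff (friction about 0.08 N m), stays where it is left; a white tick marks unlocked (0).
- knob_grip (a point): grasp point of the black upright bolt knob, a round stem 16 mm in diameter that stands 46 mm above the bolt rod; the point is on its axis, 26 mm above the rod's top and 20 mm below the knob's top. It moves with the bolt and gate. Wire guides over the rod stand 50 mm to the latch side and 80 mm to the hinge side of the knob (bolted); they end 8 mm below this point.
- bolt (a joint): draw of the bolt along the gate toward the hinge post (m, cage +y when the gate is shut): about 0 shot, 0.040 fully back (stop). Friction about 1.2 N. The rod is clear of the keeper's cheeks from 0.025. Unlifted it is stopped at about 0.005 by the keeper's lip.
- bolt_lift (a joint): how far the bolt is raised in its worn tall guides (m): 0 sagged, 0.014 at most. It falls back by its weight and a spring (4 to 5 N). The nib under its nose clears the lip above 0.007; it must stay raised until the bolt is drawn 0.022.
- gate (a joint): gate angle (rad): 0 shut, grows as the latch end swings toward the robot (cage -x), 1.2 at most. A spring shuts it (0.2 N m shut, 0.45 N m at 0.4). Bolted it cannot open. The gate ends 226 mm from the hinge axis, so 0.36 rad is a gap of 80 mm.
- gate_hinge (a point): point on the gate's vertical hinge axis, at the height of the bolt rod; the knob is 170 mm from this axis with the bolt shot, 130 mm with it fully back.
- lip_top (a point): middle of the top edge of the keeper's bent-up brass lip on the latch post (4 mm thick, 17 mm wide). The bolt's nib hangs down 7 mm behind it, on the side away from the hinge.
- nippers: hand nippers 58 x 138 x 13 mm lying on the bench, a bystander; origin under its middle.
- piercing_saw: piercing saw 83 x 258 x 21 mm lying on the bench, a bystander; origin under its middle.
- charcoal_block: black charcoal soldering block 62 x 101 x 29 mm, a bystander; origin under its middle.

How it is judged:
By the outcome, as a careful person would: the job done as asked, in the order asked, and still so for the second after the job is handed in, while the arm keeps its last pose, push and grip.
It also fails if it takes over 45 s, if anything falls off the work surface, if the arm or the gripper's body presses on something with over 40 N, if the wrist force passes 120 N, or if a joint passes its speed limit or range.

## Working session

There is one attempt and no reset: what is moved stays moved. The work goes in short steps, Python scripts to look and compute and a tool call to move; the robot and the scene stay as the last step left them, time stands still between calls to the robot, and variables do not carry over. Pictures are saved under pics/ and viewed, at most 10 in all, crops included, and the job is handed in when it is done.

Besides the shell and the picture viewer there is one more tool, called as a command line: name --pt "numbers of a row" for each row, then --argument value for the rest. apply_moves: Moves the arm, as the interface text tells. Its arguments: {"type":"object","properties":{"plan":{"type":"array","items":{"type":"array","items":{"type":"number"}}},"newtons":{"type":"number"}},"required":["plan"]}

```bash
mkdir -p pics; ls; cat > h.py <<'E'
import numpy as np, cv2
from scipy.spatial.transform import Rotation as R
from station import telemetry, eyes, ctrl
def ray(p,uv):
    u=cv2.undistortPoints(np.array([[uv]],float),p["K"],np.array(p["dist_coeffs"],float))[0,0]
    T=np.array(p["pose"]);d=T[:3,:3]@np.r_[u,1];return T[:3,3],d
def depth_pt(p,uv):
    c,r=int(round(uv[0])),int(round(uv[1]))
    w=p["range_z"][max(r-2,0):r+3,max(c-2,0):c+3];w=w[w>0]
    o,d=ray(p,uv);return o+d*np.median(w) if w.size else None
def tri(rs):
    A=np.zeros((3,3));b=np.zeros(3)
    for o,d in rs:
        d=d/np.linalg.norm(d);P=np.eye(3)-np.outer(d,d);A+=P;b+=P@o
    x=np.linalg.solve(A,b)
    return x,[np.linalg.norm(np.cross(x-o,d/np.linalg.norm(d))) for o,d in rs]
def proj(p,X):
    T=np.linalg.inv(np.array(p["pose"]));rv=cv2.Rodrigues(T[:3,:3])[0]
    return cv2.projectPoints(np.array(X,float).reshape(-1,1,3),rv,T[:3,3],p["K"],np.array(p["dist_coeffs"],float))[0][:,0]
E
python3 - <<'E'
from h import *
np.set_printoptions(precision=4,suppress=True)
s=telemetry.get_obs();print(s,ctrl.pinch_z)
P={n:eyes.get_image(n) for n in("side","top")}
for n,p in P.items():
    cv2.imwrite(f"pics/{n}0.png",p["img"]);print(n,np.array(p["pose"]),p["K"])
for t in["collar_grip","knob_grip","gate_hinge","lip_top","cage"]:
    rs=[]
    for n,p in P.items():
        r=eyes.tip_of(t,p)
        for q in r[:2]:print(t,n,q["point"],round(q["confidence"],2),depth_pt(p,q["point"]))
        if r: rs.append(ray(p,r[0]["point"]))
    if len(rs)==2:print(t,tri(rs))
E
```

```text
pics
{'t': 0.0, 'q': array([ 1.112 ,  0.0533,  1.6143,  0.    ,  1.476 , -0.119 ]), 'dq': array([-0.0001, -0.0016, -0.001 ,  0.0005, -0.0001,  0.0002]), 'effort': array([  0.0021, -39.3681, -37.0182,  -0.0001,   0.007 ,  -0.    ]), 'tool_pos': array([0.2082, 0.589 , 0.4035]), 'tool_rot': array([-0.5311, -3.0958,  0.0031]), 'contact_force': array([-0.1117, -0.4638,  0.6922]), 'wrist_torque': array([-0.0355,  0.0153, -0.0267]), 'grip_force': 0.0, 'opening': 0.08534812970973923} 0.1547
side [[ 0.8995 -0.248   0.3598  0.0187]
 [-0.4367 -0.4801  0.7608 -1.0211]
 [-0.0159 -0.8414 -0.5401  0.8022]
 [ 0.      0.      0.      1.    ]] [[440.0237   0.     316.1853]
 [  0.     440.0237 242.7479]
 [  0.       0.       1.    ]]
top [[ 0.0328 -0.9772  0.2099  0.2686]
 [-0.9995 -0.0326  0.0043 -0.0827]
 [ 0.0027 -0.2099 -0.9777  1.181 ]
 [ 0.      0.      0.      1.    ]] [[482.7751   0.     324.504 ]
 [  0.     482.7751 242.1913]
 [  0.       0.       1.    ]]
collar_grip side [326.3, 190.7] 0.6 [0.5744 0.0739 0.2042]
collar_grip top [250.2, 198.4] 0.9 [0.5678 0.0816 0.2036]
collar_grip (array([0.
[... 200 characters left out ...]
0.4612  0.0311]
knob_grip top [328.7, 205.1] 0.9 [ 0.555  -0.0846  0.2158]
knob_grip (array([ 0.5623, -0.0856,  0.2006]), [np.float64(0.002859261662546314), np.float64(0.002859261662546093)])
gate_hinge side [321.1, 197.4] 0.82 [0.5534 0.0679 0.1889]
gate_hinge top [248.5, 204.7] 0.84 [0.5543 0.0845 0.202 ]
gate_hinge (array([0.5625, 0.0885, 0.1772]), [np.float64(0.0009344741207866307), np.float64(0.0009344741207867435)])
lip_top side [356.3, 242.1] 0.69 [ 0.5444 -0.163   0.1597]
cage side [261.7, 229.0] 0.55 [0.419  0.2754 0.0025]
cage top [317.1, 228.0] 0.84 [ 0.553  -0.0581  0.0208]
cage (array([ 0.4117, -0.0486,  0.215 ]), [np.float64(0.0920527085394578), np.float64(0.0920527085394578)])
```

View pics/side0.png

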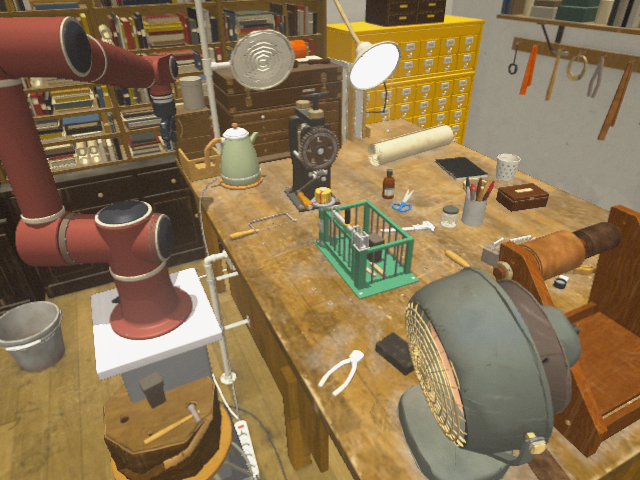

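View pics/top0.png

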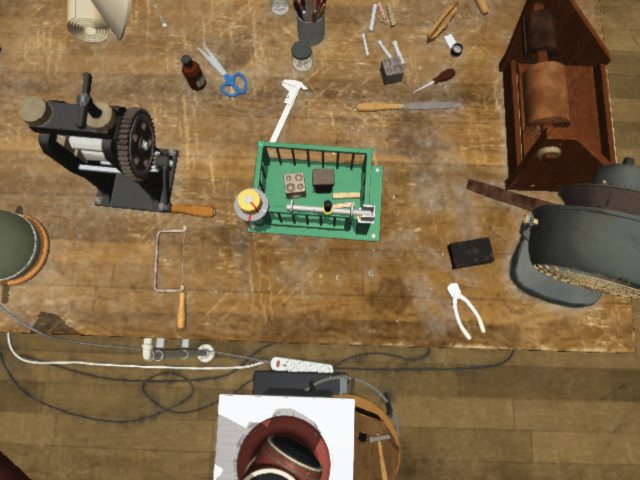

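The side view shows the collar at about (323,193), the knob at about (349,215) and the keeper at about (360,240). In the top view the collar is at (249,200), the knob at (328,207) and the keeper at (366,213). The cage is turned only a few degrees. Next I'll enlarge the fittings.

```bash
python3 - <<'E'
from h import *
np.set_printoptions(precision=4,suppress=True)
P={n:eyes.get_image(n) for n in("side","top")}
a=cv2.resize(P["top"]["img"][180:250,225:390],None,fx=4.8,fy=4.8,interpolation=cv2.INTER_CUBIC)
b=cv2.resize(P["side"]["img"][180:260,300:420],None,fx=3,fy=3,interpolation=cv2.INTER_CUBIC)[:260]
c=np.zeros((600,800,3),np.uint8);c[:a.shape[0],:a.shape[1]]=a;c[338:338+240,:b.shape[1]]=b[:240]
cv2.imwrite("pics/crop1.png",c)
# point cloud of yellow brass collar
for n,p in P.items():
    r=eyes.outline_of("collar",p)
    if not r: print(n,"none");continue
    m=r[0]["region"];print(n,r[0]["confidence"],r[0]["box"],m.sum())
    v,u=np.nonzero(m&(p["range_z"]>0))
    X=np.array([depth_pt(p,(x,y)) for x,y in zip(u,v)])
    z=X[:,2];print(np.percentile(z,[2,10,25,50,75,90,98]))
    t=X[z>np.percentile(z,85)-.006];print("upper",t.mean(0),t.min(0),t.max(0),len(t))
    k=eyes.outline_of("knob_grip",p)
    for q in k[:2]:
        v,u=np.nonzero(q["region"]&(p["range_z"]>0));X=np.array([depth_pt(p,(x,y)) for x,y in zip(u,v)])
        print("knob",n,q["confidence"],q["box"],X.mean(0),X.min(0),X.max(0))
E
```

```text
side 0.6 [316.4, 189.8, 328.8, 199.1] 158
[0.1778 0.181  0.1871 0.1979 0.2035 0.2051 0.2063]
upper [0.5627 0.0792 0.2033] [0.5467 0.0623 0.1989] [0.581  0.1021 0.2065] 75
knob side 0.64 [335.5, 207.3, 369.1, 241.8] [ 0.562  -0.0671  0.1815] [ 0.5536 -0.1736  0.1218] [0.6579 0.072  0.2184]
knob side 0.59 [316.6, 185.7, 332.2, 204.2] [0.5623 0.0729 0.1923] [0.5438 0.06   0.1719] [0.5907 0.1007 0.2065]
top 0.55 [238.6, 190.4, 262.9, 217.6] 469
[0.1682 0.1873 0.1989 0.2006 0.2013 0.2024 0.2035]
upper [0.5651 0.0856 0.2007] [0.5436 0.0633 0.1963] [0.5882 0.1092 0.2041] 386
knob top 0.55 [288.2, 200.8, 372.1, 213.6] [ 0.5598 -0.0805  0.1685] [ 0.5498 -0.1736  0.0074] [0.629  0.01   0.2176]
```

View pics/crop1.png

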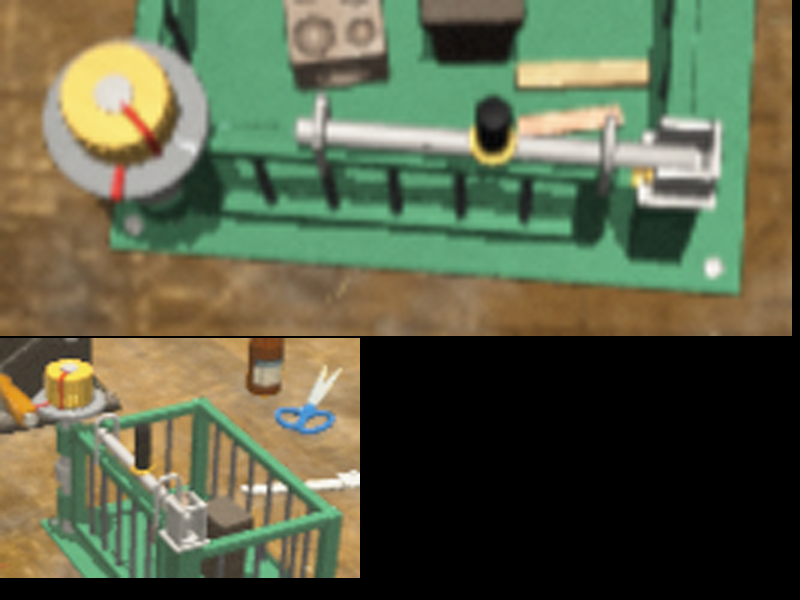

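The rib in the enlarged top view runs from (115,93) to (155,150), and the locked mark is near (118,185). The collar therefore needs roughly 40° clockwise. The rod slopes about 4°, which gives the cage's yaw. Next I'll refine the numbers.

```bash
cat >> h.py <<'E'
def plane(p,uv,z):
    o,d=ray(p,uv);return o+d*(z-o[2])/d[2]
def masks(p,box=(232,180,270,225)):
    l,t,r,b=box;h=cv2.cvtColor(p["img"],cv2.COLOR_BGR2HSV);M=np.zeros(h.shape[:2],bool);M[t:b,l:r]=1
    H,S,V=h[...,0].astype(int),h[...,1],h[...,2]
    red=M&((H<9)|(H>172))&(S>130)&(V>90);yel=M&(H>18)&(H<34)&(S>110)&(V>150)
    return red,yel
def rib(p,zt,zd,C):
    red,yel=masks(p);n,L,st,ce=cv2.connectedComponentsWithStats(red.astype(np.uint8))
    for i in range(1,n):
        if st[i,4]<3:continue
        v,u=np.nonzero(L==i);z=zt if st[i,4]and ce[i][1]<207 else zd
        X=np.array([plane(p,(a,b),z) for a,b in zip(u,v)])[:,:2]-C
        far=X[np.linalg.norm(X,axis=1)>.004];m=far.mean(0)
        print("red",st[i],ce[i],"z",z,"mean rel",X.mean(0),"cw angle from -x (ccw +) deg",np.degrees(np.arctan2(-m[1],-m[0])), "r",np.linalg.norm(X,axis=1).min(),np.linalg.norm(X,axis=1).max())
E
python3 - <<'E'
from h import *
np.set_printoptions(precision=4,suppress=True)
s=telemetry.get_obs();print(R.from_rotvec(s["tool_rot"]).as_matrix(),s["tool_pos"])
p=eyes.get_image("top");q=eyes.get_image("side")
red,yel=masks(p)
full=(yel|red).astype(np.uint8);v,u=np.nonzero(full);X=np.array([plane(p,(a,b),.203) for a,b in zip(u,v)])[:,:2]
print("yel",X.min(0),X.max(0),X.mean(0))
for zt in(.203,):
  v,u=np.nonzero(yel&(abs(p["range_z"]-0)>0)); D=np.array([depth_pt(p,(a,b)) for a,b in zip(u,v)]);print(np.percentile(D[:,2],[5,25,50,75,95]))
  g=D[(D[:,2]>.198)];print("circ",cv2.minEnclosingCircle(g[:,:2].astype(np.float32)),g[:,:2].mean(0))
C=np.array(cv2.minEnclosingCircle(g[:,:2].astype(np.float32))[0])
rib(p,.203,.169,C)
# rod ends/knob in crop coords -> pixels
f=lambda x,y:(225+(x+.5)/4.8-.5,180+(y+.5)/4.8-.5)
print("rod",plane(p,f(300,130),.170),plane(p,f(640,153),.170),depth_pt(p,f(400,136)),depth_pt(p,f(560,147)))
print("knobtop",plane(p,f(492,108),.217),depth_pt(p,f(492,108)))
print("base corners",plane(p,f(112,250),.005),plane(p,f(738,293),.005))
fs=lambda x,y:(300+(x+.5)/3-.5,180+(y-338+.5)/3-.5)
print("knobtop tri",tri([ray(p,f(492,106)),ray(q,fs(143,425))]),"collar top tri",tri([ray(p,f(115,93)),ray(q,fs(69,366))]))
E
```

```text
[[-0.9428  0.3333  0.    ]
 [ 0.3333  0.9428  0.0001]
 [ 0.      0.0001 -1.    ]] [0.2083 0.5892 0.4047]
yel [0.5186 0.0608] [0.5888 0.1077] [0.5634 0.0851]
[0.1959 0.1997 0.2005 0.2009 0.2014]
circ ((0.5662550330162048, 0.08649007976055145), 0.023623107001185417) [0.5658 0.0864]
red [251 202   6   8  12] [253.5    205.3333] z 0.203 mean rel [-0.0133 -0.0127] cw angle from -x (ccw +) deg 43.83877333190217 r 0.009308476471013908 0.02807795008880931
red [248 214   3   8  14] [249.1429 217.6429] z 0.169 mean rel [-0.0314  0.0004] cw angle from -x (ccw +) deg -0.6647174921117124 r 0.023284618822283176 0.03906761670122581
rod [0.5619 0.0057 0.17  ] [ 0.5563 -0.1486  0.17  ] [ 0.5608 -0.0397  0.1693] [ 0.5581 -0.1123  0.1693]
knobtop [ 0.561  -0.0811  0.217 ] [ 0.5611 -0.0811  0.2166]
base corners [0.5416 0.115  0.005 ] [ 0.5295 -0.2116  0.005 ]
knobtop tri (array([ 0.5613, -0.081 ,  0.2187]), [np.float64(5.8755146583616416e-05), np.float64(5.875514658368047e-05)]) collar top tri (array([0.5661, 0.0841, 0.2073]), [np.float64(0.0008393717001842288), np.float64(0.0008393717001840482)])
```

apply_moves --pt "0.0854 -0.304 -0.284 0 0" --pt "0.0854 -0.304 -0.284 0 0" --pt "0.0854 -0.304 -0.284 0 0" --pt "0.0854 -0.304 -0.284 0 0" --pt "0.0854 -0.304 -0.284 0 0" --pt "0.0854 -0.304 -0.284 0 0" --pt "0.0854 -0.304 -0.284 0 0" --pt "0.0854 -0.304 -0.284 0 0" --pt "0.0854 -0.304 -0.284 0 0" --pt "0.0854 -0.304 -0.284 0 0" --pt "0.0854 -0.304 -0.284 0 0" --pt "0.0854 -0.304 -0.284 0 0"

```text
t: 2.0
tool_pos: [0.4011, 0.2184, 0.4049]
tool_rot: [0.539, 3.095, 0.001]
contact_force: [-1.3, -0.3, -0.2]
opening: 0.0853
grip_force: 0.0
```

apply_moves --pt "0.0854 -0.199 -0.07 0 0" --pt "0.0854 -0.199 -0.07 0 0" --pt "0.0854 -0.199 -0.07 0 0" --pt "0.0854 -0.199 -0.07 0 0" --pt "0.0854 -0.199 -0.07 0 0" --pt "0.0854 -0.199 -0.07 0 0" --pt "0.0854 -0.199 -0.07 0.02 0" --pt "0.0854 -0.199 -0.07 0.04 0" --pt "0.07 -0.199 -0.07 0.058 0" --pt "0.062 -0.199 -0.07 0.058 0" --pt "0.062 -0.199 -0.07 0.058 0" --pt "0.062 -0.199 -0.07 0.058 0"

```text
t: 3.0
tool_pos: [0.5647, 0.089, 0.3479]
tool_rot: [0.529, 3.095, 0.001]
contact_force: [0.4, 0.6, 0.7]
opening: 0.0616
grip_force: 0.0
```

```bash
python3 - <<'E'
from h import *
s=telemetry.get_obs();print(s["tool_pos"],s["tool_rot"],s["contact_force"],s["wrist_torque"])
P={n:eyes.get_image(n) for n in("side","top")}
b=cv2.resize(P["side"]["img"][130:250,260:420],None,fx=5,fy=5,interpolation=cv2.INTER_CUBIC)
cv2.imwrite("pics/g1.png",b)
E
```

```text
[0.56467716 0.08897174 0.34788519] [5.28507647e-01 3.09547248e+00 7.02374992e-04] [0.42523157 0.58812578 0.68521426] [-0.02787674  0.03864738 -0.06910796]
```

View pics/g1.png

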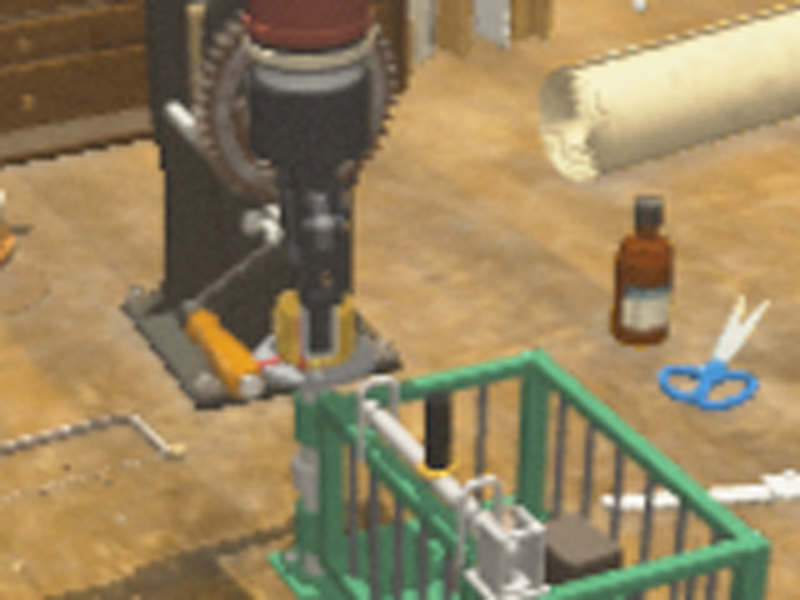

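The near finger, at (320,300), straddles the collar and sits above the disc. Closing now.

apply_moves --pt "0.05 -0.001 -0.001 0.001 0" --pt "0.045 -0.001 -0.001 0.001 0" --pt "0.04 -0.001 -0.001 0.001 0" --pt "0.04 -0.001 -0.001 0.001 0" --pt "0.04 -0.001 -0.001 0.001 0" --newtons 50

```text
t: 3.52
tool_pos: [0.5655, 0.0863, 0.3477]
tool_rot: [0.531, 3.094, -0.0]
contact_force: [-3.1, -0.5, 6.8]
opening: 0.0468
grip_force: 52.0
```

apply_moves --pt "0.04 0 0 0 0.08" --pt "0.04 0 0 0 0.18" --pt "0.04 0 0 0 0.28" --pt "0.04 0 0 0 0.38" --pt "0.04 0 0 0 0.48" --pt "0.04 0 0 0 0.58" --pt "0.04 0 0 0 0.66" --pt "0.04 0 0 0 0.73" --pt "0.04 0 0 0 0.78" --pt "0.04 0 0 0 0.78" --pt "0.04 0 0 0 0.78"

```text
t: 4.43
tool_pos: [0.5656, 0.0864, 0.3476]
tool_rot: [1.668, 2.659, 0.002]
contact_force: [-0.1, 0.2, 5.9]
opening: 0.0464
grip_force: 52.1
```

```bash
python3 - <<'E'
from h import *
s=telemetry.get_obs();print(s["tool_rot"],s["contact_force"],s["wrist_torque"],s["q"][5],s["opening"])
M=R.from_rotvec(s["tool_rot"]).as_matrix();print(np.degrees(np.arctan2(M[1,1],M[0,1])))
E
```

```text
[1.66825887e+00 2.65949503e+00 1.95124655e-03] [-0.14144298  0.178661    5.88106745] [-0.18244753  0.35883637 -0.13454597] -0.42873144360189036 0.046404656031175925
25.801286649512345
```

apply_moves --pt "0.06 0 0 0 0" --pt "0.075 0 0 0 0" --pt "0.075 0 0 -0.03 0" --pt "0.075 0 0 -0.07 0" --pt "0.075 -0.03 -0.015 -0.075 0.1" --pt "0.075 -0.06 -0.03 -0.075 0.2" --pt "0.075 -0.09 -0.046 -0.075 0.3" --pt "0.075 -0.12 -0.062 -0.075 0.4" --pt "0.06 -0.149 -0.0765 -0.075 0.487" --pt "0.05 -0.149 -0.0765 -0.075 0.487" --pt "0.05 -0.149 -0.0765 -0.075 0.487"

```text
t: 5.35
tool_pos: [0.5611, -0.0823, 0.4203]
tool_rot: [-2.263, -2.178, -0.0]
contact_force: [-0.4, -0.1, 0.5]
opening: 0.0499
grip_force: 0.0
```

```bash
python3 - <<'E'
from h import *
np.set_printoptions(precision=4,suppress=True)
s=telemetry.get_obs();M=R.from_rotvec(s["tool_rot"]).as_matrix();print(s["tool_pos"],np.degrees(np.arctan2(M[1,1],M[0,1])))
P={n:eyes.get_image(n) for n in("side","top")}
rib(P["top"],.2005,.169,np.array([.5655,.0862]))
a=cv2.resize(P["top"]["img"][180:240,225:305],None,fx=10,fy=10,interpolation=cv2.INTER_CUBIC)
cv2.imwrite("pics/c2.png",a)
for n,p in P.items():print(n,[(q["point"],round(q["confidence"],2)) for q in eyes.tip_of("knob_grip",p)])
E
```

```text
[ 0.5611 -0.0823  0.4203] -2.1949729388154995
red [258 180  12  45 352] [264.4574 204.6875] z 0.2005 mean rel [-0.0095 -0.0351] cw angle from -x (ccw +) deg 74.89511436074366 r 0.025650156050587958 0.06966295942428548
red [247 203   4  19  33] [248.2727 212.2121] z 0.169 mean rel [-0.0185  0.0034] cw angle from -x (ccw +) deg -10.289753564317735 r 0.0051812949692128666 0.03833281252519948
side [([349.6, 216.1], 0.76)]
top [([462.9, 313.6], 0.73)]
```

View pics/c2.png

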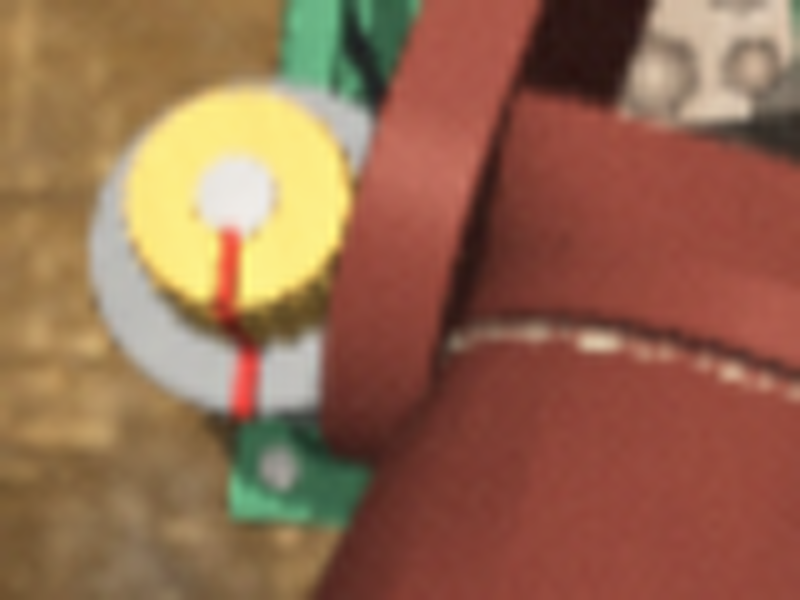

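The rib, from (230,230) to (226,315), lines up with the mark, (250,355) to (243,412). A quick numeric check follows.

```bash
python3 - <<'E'
from h import *
np.set_printoptions(precision=4,suppress=True)
p=eyes.get_image("top");f=lambda x,y:(225+(x+.5)/10-.5,180+(y+.5)/10-.5)
ang=lambda m:np.degrees(np.arctan2(-m[1],-m[0]))
C=plane(p,f(237,195),.201);C2=np.r_[.5655,.0862,0]
for pt,z in((f(226,300),.201),(f(228,270),.201),(f(247,382),.169),(f(243,410),.169)):
    X=plane(p,pt,z);print(X,ang((X-C)[:2]),ang((X-C2)[:2]))
print(C)
h=cv2.cvtColor(p["img"],cv2.COLOR_BGR2HSV)
for lo,hi,z in((203,212,.201),(215,222,.169)):
    c=[];
    for r in range(lo,hi):
        i=p["img"][r,243:254].astype(float);w=np.clip(i[:,2]-i[:,1]-45,0,None)
        if w.sum()>60:c.append(plane(p,((w*np.arange(243,254)).sum()/w.sum(),r),z)[:2])
    c=np.array(c);k=np.polyfit(c[:,0],c[:,1],1);print(len(c),"line dir deg",np.degrees(np.arctan(k[0])),"y at C.x",np.polyval(k,.5655),"y at c.mean",c.mean(0),[round(ang(x-C2[:2]),1) for x in c])
E
```

```text
[0.5439 0.0869 0.201 ] -1.9406152490952726 -1.7462926094398359
[0.5505 0.0869 0.201 ] -2.772249788201366 -2.57713727144265
[0.5346 0.0866 0.169 ] -0.9393198320197724 -0.7540990049299356
[0.5283 0.0871 0.169 ] -1.457932021034877 -1.3252567182683426
[0.567  0.0861 0.201 ]
9 line dir deg -0.14677052931458165 y at C.x 0.08682906806475159 y at c.mean [0.5495 0.0869] [np.float64(-6.6), np.float64(-3.7), np.float64(-2.8), np.float64(-2.2), np.float64(-2.0), np.float64(-2.1), np.float64(-2.4), np.float64(-1.9), np.float64(-1.4)]
7 line dir deg -3.925339673603397 y at C.x 0.0848533105214861 y at c.mean [0.534 0.087] [np.float64(-1.0), np.float64(-0.9), np.float64(-1.1), np.float64(-1.5), np.float64(-1.8), np.float64(-1.8), np.float64(-1.8)]
```

The rib is at -2.1° and the mark at -1.8°, so the collar is locked. Now I'll go down on the knob and close gently.

apply_moves --pt "0.05 0 0.0 0.03 0" --pt "0.05 0 0 0.05 0" --pt "0.05 0 0 0.067 0" --pt "0.05 0 0 0.067 0" --pt "0.03 0 0 0.067 0" --pt "0.02 0 0 0.067 0" --pt "0.01 0 0 0.067 0" --pt "0.01 0 0 0.067 0" --pt "0.01 0 0 0.067 0" --newtons 50

```text
t: 6.35
tool_pos: [0.5608, -0.0807, 0.3557]
tool_rot: [-2.26, -2.18, 0.003]
contact_force: [-8.1, 1.0, 3.6]
opening: 0.0146
grip_force: 48.6
```

```bash
python3 - <<'E'
from h import *
s=telemetry.get_obs();print(s["tool_pos"],s["contact_force"],s["wrist_torque"],s["q"],s["opening"])
P={n:eyes.get_image(n) for n in("side","top")}
b=cv2.resize(P["side"]["img"][170:250,310:410],None,fx=7,fy=7,interpolation=cv2.INTER_CUBIC)
cv2.imwrite("pics/k1.png",b)
E
```

```text
[ 0.56083152 -0.08068215  0.35570704] [-8.0785818   1.03343173  3.56031886] [ 0.17408199  1.20671174 -0.07775526] [-2.74100472e-01 -5.01525884e-02  1.79874214e+00 -6.09886891e-04
  1.39535993e+00 -2.38200160e-01] 0.014592401486893865
```

View pics/k1.png

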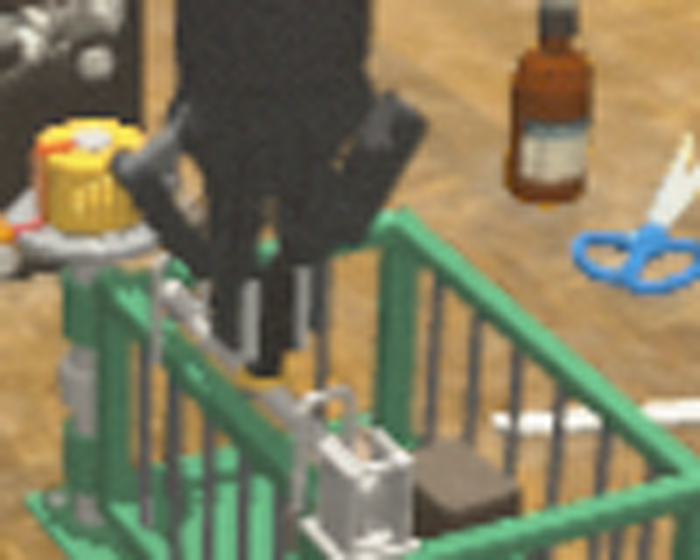

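The jaws are on the knob at (265,320), clear of the rod and both guides. Next, lift 11 mm.

apply_moves --pt "0.01 0 -0.001 -0.003 0" --pt "0.01 0 -0.001 -0.006 0" --pt "0.01 0 -0.001 -0.009 0" --pt "0.01 0 -0.001 -0.011 0" --pt "0.01 0 -0.001 -0.011 0" --pt "0.01 0 -0.001 -0.011 0" --newtons 60

```text
t: 6.95
tool_pos: [0.5601, -0.0807, 0.3645]
tool_rot: [-2.26, -2.18, 0.001]
contact_force: [-4.8, 1.4, -3.6]
opening: 0.0142
grip_force: 58.5
```

```bash
python3 - <<'E'
from h import *
s=telemetry.get_obs();print(s["tool_pos"],s["contact_force"],s["wrist_torque"],s["opening"])
p=eyes.get_image("side")
b=cv2.resize(p["img"][170:250,310:410],None,fx=7,fy=7,interpolation=cv2.INTER_CUBIC)
cv2.imwrite("pics/k2.png",b)
E
```

```text
[ 0.56005959 -0.08071541  0.36445437] [-4.82477751  1.36528453 -3.57201124] [ 0.17127953  0.66558807 -0.04483623] 0.014174042954913011
```

View pics/k2.png

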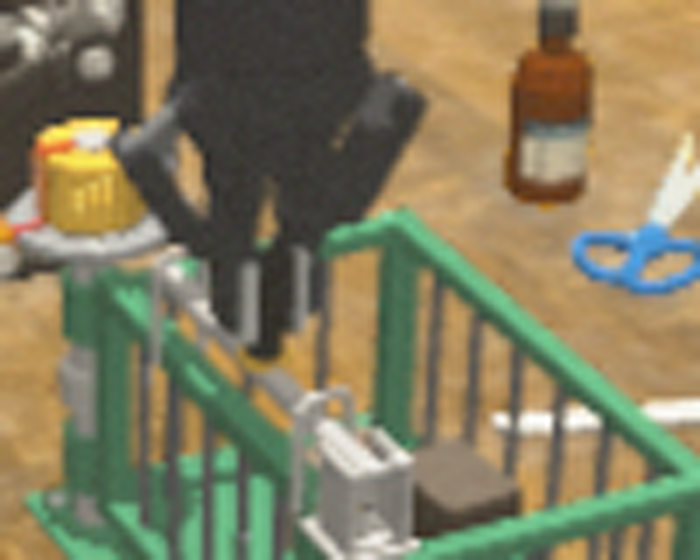

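The rod and ring have risen to (262,358), so the lift took. I'll raise 1.5 mm more, then draw back.

apply_moves --pt "0.01 0 -0.0005 -0.0015 0" --pt "0.01 0.004 -0.0005 -0.0015 0" --pt "0.01 0.008 -0.0005 -0.0015 0" --pt "0.01 0.012 -0.0005 -0.0015 0" --pt "0.01 0.016 -0.0005 -0.0015 0" --pt "0.01 0.02 -0.0005 -0.0015 0" --pt "0.01 0.024 -0.0005 -0.0015 0" --pt "0.01 0.028 -0.0005 -0.0015 0" --pt "0.01 0.032 -0.0005 -0.0015 0" --pt "0.01 0.035 -0.0005 -0.0015 0" --pt "0.01 0.035 -0.0005 -0.0015 0"

```text
t: 7.92
tool_pos: [0.561, -0.0451, 0.3662]
tool_rot: [-2.26, -2.181, -0.001]
contact_force: [-4.1, 2.4, -3.7]
opening: 0.0145
grip_force: 58.6
```

apply_moves --pt "0.01 0.002 0 0 0" --pt "0.01 0.004 0 0 0" --pt "0.01 0.006 0 0 0" --pt "0.01 0.006 0 0 0" --pt "0.01 0.006 0 0 0"

```text
t: 8.33
tool_pos: [0.5612, -0.0415, 0.3663]
tool_rot: [2.259, 2.177, -0.007]
contact_force: [-4.0, -9.2, -3.9]
opening: 0.0146
grip_force: 58.5
```

```bash
python3 - <<'E'
from h import *
s=telemetry.get_obs();print(s["tool_pos"],s["contact_force"],s["wrist_torque"],s["opening"])
p=eyes.get_image("side")
b=cv2.resize(p["img"][170:250,310:410],None,fx=7,fy=7,interpolation=cv2.INTER_CUBIC)
cv2.imwrite("pics/k3.png",b)
E
```

```text
[ 0.56120402 -0.04153316  0.36632296] [-3.99054375 -9.15903819 -3.92528012] [-1.3676436   0.76901854 -0.04130366] 0.014554949165996565
```

View pics/k3.png

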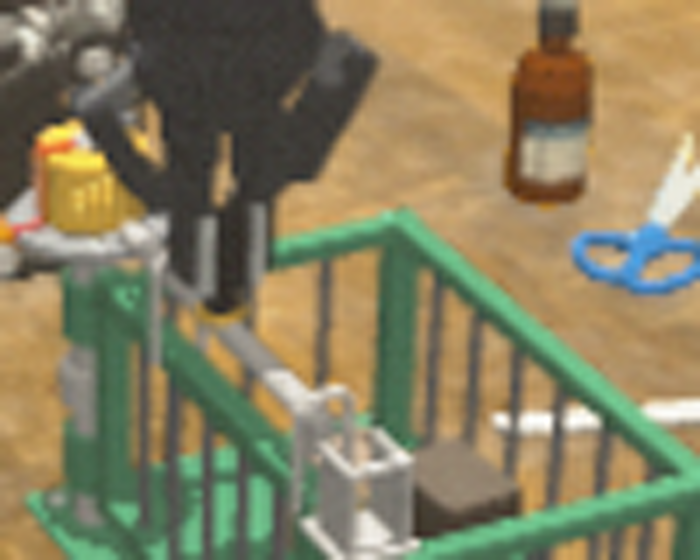

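The bolt is at its stop: about 40 mm drawn, with -9 N on the tool. The rod end at (310,395) is clear of the keeper. Now swing the gate along the arc, rolling with it.

apply_moves --pt "0.01 0 -0.0045 0 0.03" --pt "0.01 0 -0.0085 0 0.06" --pt "0.01 0.0003 -0.012 0 0.09" --pt "0.01 0.0007 -0.016 0 0.12" --pt "0.01 0.0012 -0.02 0 0.15" --pt "0.01 0.0018 -0.0238 0 0.18" --pt "0.01 0.0025 -0.0276 0 0.21" --pt "0.01 0.0034 -0.0314 0 0.24" --pt "0.01 0.0044 -0.0352 0 0.27" --pt "0.01 0.0055 -0.039 0 0.3" --pt "0.01 0.0067 -0.0427 0 0.33" --pt "0.01 0.008 -0.0464 0 0.36"

```text
t: 9.38
tool_pos: [0.5156, -0.0317, 0.3672]
tool_rot: [2.612, 1.734, 0.0]
contact_force: [0.1, -8.6, -3.8]
opening: 0.0143
grip_force: 58.8
```

apply_moves --pt "0.01 0 0 0 0" --pt "0.01 0 0 0 0" --pt "0.01 0 0 0 0"

```text
t: 9.63
tool_pos: [0.5157, -0.0317, 0.3672]
tool_rot: [2.61, 1.736, -0.0]
contact_force: [0.2, -8.6, -4.0]
opening: 0.0143
grip_force: 58.8
```

```bash
python3 - <<'E'
from h import *
s=telemetry.get_obs();M=R.from_rotvec(s["tool_rot"]).as_matrix()
print(s["tool_pos"],s["contact_force"],s["wrist_torque"],s["opening"],np.degrees(np.arctan2(M[1,1],M[0,1])))
p=eyes.get_image("side");t=eyes.get_image("top")
b=cv2.resize(p["img"][160:260,290:410],None,fx=4,fy=4,interpolation=cv2.INTER_CUBIC)
a=cv2.resize(t["img"][180:250,230:300],(300,300),interpolation=cv2.INTER_CUBIC)
c=np.zeros((400,800,3),np.uint8);c[:,:480]=b;c[:300,490:790]=a
cv2.imwrite("pics/k4.png",c)
E
```

```text
[ 0.51565848 -0.03166778  0.36717899] [ 0.15076376 -8.64240329 -4.00844351] [-1.20606211  0.25489203 -0.06296443] 0.014324935117801458 -22.737845021447765
```

View pics/k4.png

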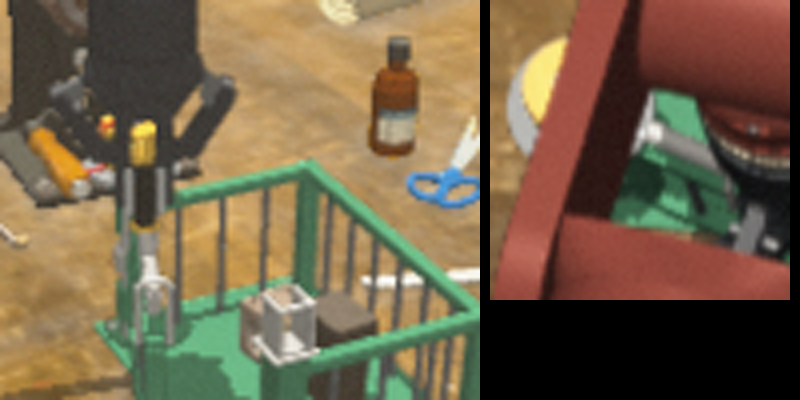

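The gate stands ajar: the knob has moved about 0.36 rad about the hinge, which is an 8 cm gap. The guide end at (155,300) is well clear of the keeper at (288,320), and the knob is still gripped. Handing in.

```bash
python3 -c "
from station import ctrl
print(ctrl.finish_job())"
```

```text
the job is handed in; nothing more can be done
None
```

I turned the collar to its locked mark, then lifted the bolt over the lip and drew it fully back. The gate is held about 8 cm ajar (0.36 rad, worked out from the arm's pose) with the knob still gripped, and the job is handed in.

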